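# Set up the bench folder and hold its leaf at 60 degrees

### The arm

A 6-joint arm with a two-finger parallel gripper is mounted at the origin on the work surface. World frame = base frame: x ahead of the robot, y to its left, z up, the work surface at z = 0. Lengths are in m, angles in rad, forces in N, time in s.
With the tool pointing down it reaches from about 0.3 to 0.875 m from the base axis. Payload 6.4 kg.
Tool frame: the origin (TCP) lies midway between the tips of the shut fingers; the grasp point (between the pads) lies 19 mm behind it (r.grasp_offset is the distance from the TCP to the grasp point, in m); z points along the fingers, y is the line along which they close (so a half turn about z gives the same grasp; the last joint's range is limited). The gripper opens to 88 mm and grips with 3 to 60 N. Pads are 18 mm wide; open, the fingers measure 123 mm over their backs; the gripper's body (75 mm by 187 mm) begins 45 mm behind the grasp point.
Start: joints at [1.129, 0.181, 1.607, -0, 1.354, -0.206], TCP at [0.134, 0.559, 0.239] pointing down, gripper open.
Joint ranges: [-2.99, 2.99], [-0.89, 2.07], [0.3, 2.58], [-1.14, 4.28], [0, 2.63], [-3.12, 3.12]. Speed limits (rad/s): [2.57, 2.57, 3.01, 3.14, 3.14, 3.14].

### API

Orientations are given as a rotation vector (axis times angle).
In Python, from plant import r gives the robot as it stands. Calls block until the motion is done:
- r.reach(position, orientation): joint-space move of the TCP to a pose.
- r.move_l(position, ori=None, vel=0.15): straight line of the TCP; ori=None keeps the orientation; vel is the mean speed in m/s.
- r.goto_joints(angles): joint-space move.
- r.gripper_to(opening, f_grip=None): opening from 0.0 (shut) to 1.0 (fully open); f_grip is the grip in N (None keeps the last); returns when the fingers have stopped.
- r.sleep(seconds).
- r.inverse_kinematics(position, orientation): joint angles nearest the present ones, or None.
- r.get_image(name): name is "side" or "top" or "wrist"; returns the picture (400x640x3 uint8, blue, green, red); there is no depth.
- r.get_calibration(name): a dict with "mtx" (3x3 intrinsics, pixels), "dist_coeffs" ([k1, k2, p1, p2, k3] as OpenCV has them; the pictures are not rectified), "R" (3x3) and "t" (3): a world point X has camera coordinates R X + t; the wrist camera has in their place "tool_from_camera" (4x4, takes a point from camera to tool coordinates, whose origin is the TCP and whose axes are the flange's). Camera axes: x right, y down, z forward; pixel columns grow to the right and rows downward; lengths in m; the calibration is good to about 2 mm. A picture is of the moment at which its call begins: read the wrist's pose just before it. get_calibration takes no time and is no camera call.
A pose or a line that the arm cannot do raises r.PlanningError and nothing moves.
- r.finish_job(): hands the job in; it is judged then, once.
Readings, each from a call of its own:
- r.current_t(): time.
- r.current_joints(): joint angles.
- r.current_joint_vel(): joint speeds.
- r.current_joint_torque(): joint torques, N m.
- r.current_tool_pos(): TCP position.
- r.current_tool_rot(): TCP orientation.
- r.current_force(): force on the tool from outside, world axes, zero at the start.
- r.current_wrist_torque(): the same for the moment, N m.
- r.current_gripper_width(): opening from 0.0 (shut) to 1.0 (fully open).
- r.current_finger_force(): force on a finger pad.
Only numpy, scipy, OpenCV 4.12 (cv2) and the standard library are available. Lean on these libraries where they do the work, as an engineer would, in place of code of your own. Each camera call takes 0.05 s, during which the arm holds its last target. There are 200 camera calls.

### The job

Set up the sheet-metal bench folder: with the leaf still lying down, lay the loose clamp bar across its two end seats, bright bevelled edge towards the leaf and both slotted ends fully down over the studs; set it down without dropping it, and let go. Then take the bending leaf by its red handle, raise it to 60 degrees and finish the program still holding it there with the gripper alone, so that I can lock the angle stop. Leave the mallet, the oil can and the tray of clamp nuts where they are.

Things in the scene. Friction and masses are not known exactly. Their poses are not given: they have to be found in the camera images.
- folder: Bench folder bolted down: green casting 292 mm wide (y), x -20 to 130 mm, steel bed top 75 mm above the bench. Origin on the bench below the middle of the hinge line; x points from the hinge back over the bed, away from the leaf; y along the hinge to its left; z up. White degree disc (52 mm radius, on the hinge line) at the -y end: ticks every 15 degrees, 60 in red.
- hinge (a point): Middle of the leaf's hinge line (the bed's front top edge), 75 mm above the bench; axes as the folder's.
- seat_left (a point): Top middle of the folder's +y end seat, a steel pad 34 x 30 mm, 6 mm above the bed, 81 mm above the bench, 22 mm behind the hinge line, 128 mm left of the middle. A steel stud, 10 mm diameter, tapered tip, stands up through it to 32 mm above the seat. Axes as the folder's.
- seat_right (a point): The same for the right (-y) end seat, 128 mm right of the middle.
- clamp_bar: Loose steel bar, 0.7 kg, flat on the bench. Foot 290 (y) x 34 (x) x 6 mm; in each end an open slot 15 mm wide, 32 deep, mid-width. Grip: blue upright rib, 180 mm long, 8 thick (x = 5 to 13 mm), from 6 to 31 mm above the underside. Bright bevelled edge at -x. Origin: middle of underside. Seated, its axes point as the folder's, with 2.5 mm play in x, 10 mm in y either way.
- bar_left_slot (a point): Point in the slot at the bar's +y end, level with the underside, 128 mm from the bar's middle: belongs on seat_left.
- bar_right_slot (a point): Same point in the slot at the bar's -y end: belongs on seat_right.
- leaf (a joint): Angle of the bending leaf, rad: 0 lying level with the bed, growing as its handle rises; 60 degrees = 1.047. Steel plate 216 mm wide reaching 52 mm from the hinge to the folder's -x, 0.8 kg with handle. Swings freely and falls back when let go; lifting takes about 2 to 3 N at the handle, half that at 60 degrees. Its pointer runs over the degree disc.
- leaf_handle (a point): Middle of the leaf's red handle: round grip 18 mm thick, 116 mm long, parallel to the hinge, on two rods, 130 mm out from the hinge line, 5 mm under the leaf's face. Leaf down: folder x = -130, 70 mm above the bench. At 60 degrees: x = -69, 185 mm above the bench. 69 mm free between it and the leaf plate. Turns with the leaf; can turn in the fingers.
- mallet: Bystander: mallet lying on the bench, black rubber head 50 x 95 x 50 mm at its +x end, wooden handle 25 mm thick, 260 mm overall. Origin on the bench, 140 mm from the head's far face. The bar lies left of the folder and the mallet right of it, or the other way round.
- oil_can: Bystander: red and yellow can, 64 mm in diameter, 140 mm tall, standing behind and right of the folder; origin under its centre.
- nut_tray: Bystander: yellow open tray 100 x 70 x 30 mm with the two black clamp nuts fixed in it, on the robot's side of the folder, to the right; origin under its centre.

How it is judged:
By the outcome, as a careful person would: the job done as asked, in the order asked, and still so for the second after the job is handed in, while the arm keeps its last pose, push and grip.
It also fails if it takes over 58 s, if anything falls off the work surface, if the arm or the gripper's body presses on something with over 40 N, if the wrist force passes 120 N, or if a joint passes its speed limit or range.

## Working session

There is one attempt and no reset: what is moved stays moved. The work goes in short steps, each a Python script; the robot and the scene stay as the last script left them, time stands still between calls to the robot, and variables do not carry over. Pictures are saved under pics/ and viewed, at most 12 in all, crops included, and the job is handed in when it is done.

```bash
ls; mkdir -p pics
python3 - <<'E'
from plant import r
import cv2, numpy as np
for n in("top","side"):
    cv2.imwrite(f"pics/{n}0.png",r.get_image(n)); c=r.get_calibration(n); print(n,{k:np.round(v,4).tolist() for k,v in c.items()})
print({k:np.round(v,4).tolist() for k,v in r.get_calibration("wrist").items()}, r.current_t(), r.grasp_offset, r.current_tool_rot())
E
```

```text
pics
plant.py
top {'mtx': [[479.3784, 0.0, 323.441], [0.0, 479.3784, 207.0589], [0.0, 0.0, 1.0]], 'dist_coeffs': [-0.078, 0.0, 0.0, 0.0, 0.0], 'R': [[0.0243, -0.9997, 0.0073], [-0.9966, -0.0248, -0.079], [0.0792, -0.0053, -0.9968]], 't': [-0.0149, 0.5418, 1.4085]}
side {'mtx': [[361.3403, 0.0, 325.8043], [0.0, 361.3403, 202.5012], [0.0, 0.0, 1.0]], 'dist_coeffs': [0.0028, 0.0, 0.0, 0.0, 0.0], 'R': [[-0.9987, -0.0496, 0.011], [-0.0365, 0.5493, -0.8348], [0.0354, -0.8341, -0.5504]], 't': [0.5305, 0.0685, 1.0663]}
{'mtx': [[295.3306, 0.0, 325.4354], [0.0, 295.3306, 198.8744], [0.0, 0.0, 1.0]], 'dist_coeffs': [-0.0164, 0.0, 0.0, 0.0, 0.0], 'tool_from_camera': [[-0.0009, -0.949, -0.3152, 0.0819], [1.0, -0.0006, -0.0011, 0.0013], [0.0008, -0.3152, 0.949, -0.146], [0.0, 0.0, 0.0, 1.0]]} 0.1 0.0187 [-3.69441135e-01 -3.11931142e+00  2.32161041e-03]
```

View pics/top0.png

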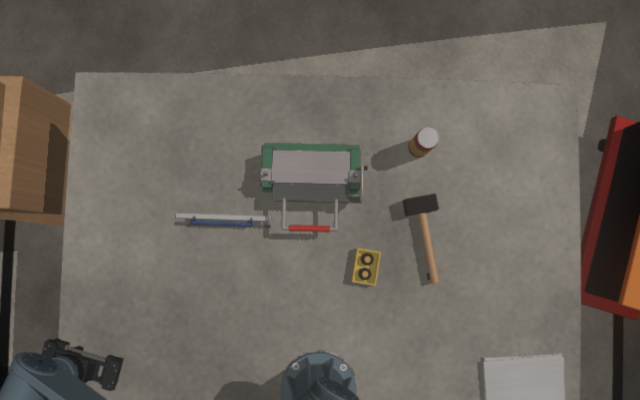

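View pics/side0.png

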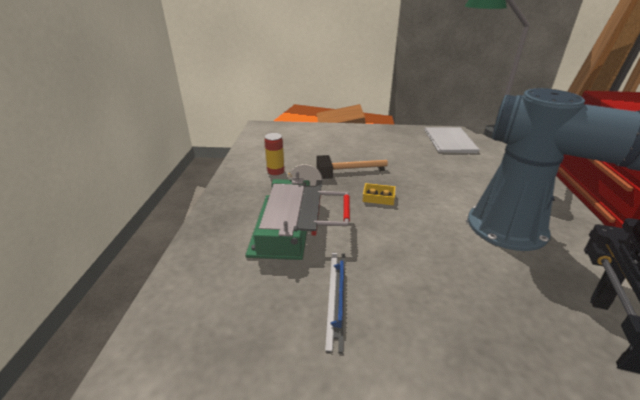

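The top view shows the bar at (176–270, 215–223), left of the folder, with its white edge up (world +x) and its blue rib towards the robot. That means it is turned about 180° relative to its seat. The folder spans (262–362, 144–232) with its red handle at (288–330, 228), the mallet and tray are on the right, and the side view agrees.

```bash
cat > h.py <<'E'
from plant import r
import cv2, numpy as np
from scipy.spatial.transform import Rotation as Ro
def down(psi):
    y=np.array([np.cos(psi),np.sin(psi),0]); z=np.array([0,0,-1.]); x=np.cross(y,z)
    return Ro.from_matrix(np.c_[x,y,z]).as_rotvec()
def shot(n):
    """image, (K, dist, R_world_from_cam, cam position)"""
    c=r.get_calibration(n)
    if n=="wrist":
        p=np.array(r.current_tool_pos()); R=Ro.from_rotvec(r.current_tool_rot()).as_matrix(); T=c["tool_from_camera"]
        Rc=R@T[:3,:3]; pc=p+R@T[:3,3]
    else: Rc=np.array(c["R"]).T; pc=-Rc@np.array(c["t"])
    return r.get_image(n),(np.array(c["mtx"]),np.array(c["dist_coeffs"]),Rc,pc)
def onz(px,cam,z):
    K,D,Rc,pc=cam; px=np.asarray(px,float).reshape(-1,1,2)
    u=cv2.undistortPoints(px,K,D).reshape(-1,2); d=np.c_[u,np.ones(len(u))]@Rc.T
    z=np.broadcast_to(z,len(d)); return pc+d*((z-pc[2])/d[:,2])[:,None]
def mask(img,col):
    h=cv2.cvtColor(img,cv2.COLOR_BGR2HSV); H,S,V=[h[...,i].astype(int) for i in range(3)]
    m={"blue":(abs(H-113)<14)&(S>110)&(V>40),"red":((H<8)|(H>172))&(S>150)&(V>70),"green":(abs(H-75)<20)&(S>90)&(V>30)}[col]
    return m.astype(np.uint8)
def biggest(m):
    c,_=cv2.findContours(m,cv2.RETR_EXTERNAL,cv2.CHAIN_APPROX_NONE); return sorted(c,key=cv2.contourArea)[::-1]
def rect(pts): # ground-plane min area rect of world points: centre,size,angle of long axis
    (c,s,a)=cv2.minAreaRect((pts[:,:2]*1000).astype(np.float32)); b=cv2.boxPoints((c,s,a))/1000
    e=max((b[1]-b[0],b[2]-b[1]),key=np.linalg.norm); ang=np.degrees(np.arctan2(e[1],e[0]))%180
    return np.round(c,1),np.round(s,1),round(ang,2)
E
python3 - <<'E'
from h import *
im,cam=shot("top")
for col,z in(("blue",.02),("red",.07),("green",.07)):
    for c in biggest(mask(im,col))[:2]:
        if cv2.contourArea(c)>50: print(col,cv2.boundingRect(c),rect(onz(c,cam,z)))
q=[[176,216],[270,222],[250,150],[290,230]]
print(np.round(onz(q,cam,[.006,.006,.08,.07]),3))
E
```

```text
red (582, 116, 58, 204) (array([ 534.4, -856.9]), array([180.8, 609.7]), np.float32(179.43))
red (290, 226, 39, 5) (array([476.9,  38.7]), array([ 11.5, 109.2]), np.float32(91.41))
[[0.505 0.444 0.006]
 [0.494 0.158 0.006]
 [0.698 0.215 0.08 ]
 [0.47  0.093 0.07 ]]
```

Run:
```python
from h import *
import pickle
r.reach([0.60,0.04,0.30],down(0)); r.sleep(.2)
a=shot("wrist"); print(r.current_joints(),r.current_t())
q=np.array(r.inverse_kinematics([0.497,0.30,0.25],down(0))); print(q); q[5]-=np.pi
r.goto_joints(q); r.sleep(.2)
b=shot("wrist"); print(r.current_joints(),r.current_tool_pos(),r.current_t())
pickle.dump((a,b),open("s.pkl","wb"))
cv2.imwrite("pics/f.png",a[0]);cv2.imwrite("pics/b.png",b[0])
```

```text
[-1.29723043e-01  1.95279859e-01  1.46628708e+00  3.02221513e-05
  1.48004284e+00 -1.30611367e-01] 2.8833
[ 3.38739387e-01  1.83510037e-01  1.58063952e+00 -4.44089210e-16
  1.37744310e+00  3.38739387e-01]
[ 3.38432067e-01  1.83520539e-01  1.58057641e+00 -1.57375064e-05
  1.37742904e+00 -2.80273311e+00] [0.49712669 0.2998543  0.25002486] 5.4083
```

View pics/f.png

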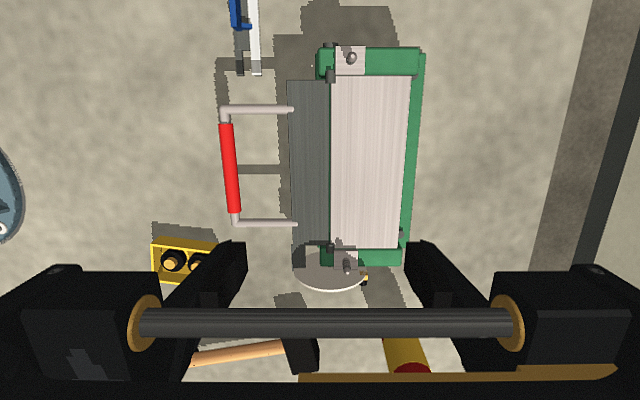

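View pics/b.png

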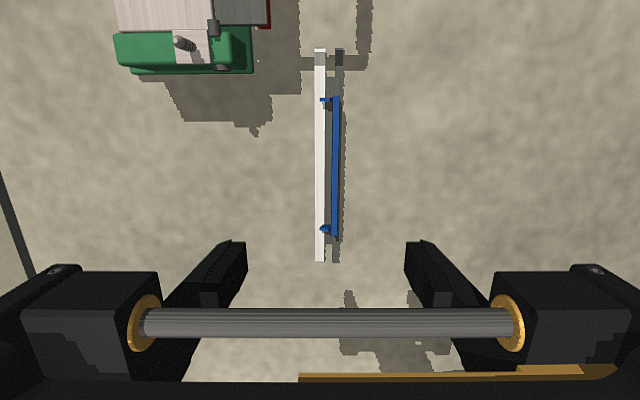

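The folder view shows the left stud at about (350, 57), the right stud at about (347, 265), and the handle at (219–240, 124–213). The bar view shows the bright edge at columns 315–327 (world +x) and the rib at 331–340, rows 97–237. I'll enlarge both to get accurate corner positions.

Run:
```python
import pickle,cv2,numpy as np
a,b=pickle.load(open("s.pkl","rb"))
def crop(im,x,y,w,h,s): 
    c=cv2.resize(im[y:y+h,x:x+w],None,fx=s,fy=s,interpolation=cv2.INTER_NEAREST); return c
B=crop(b[0],300,40,60,200,3); B2=crop(b[0],300,215,60,55,3)
L=crop(a[0],310,35,60,50,5);R=crop(a[0],310,235,60,60,5)
out=np.zeros((600,800,3),np.uint8)
out[:600,:180]=B; out[:165,190:370]=B2; out[:250,380:680]=L; out[260:560,380:680]=R
cv2.imwrite("pics/c.png",out)
```

```text
(no output)
```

View pics/c.png

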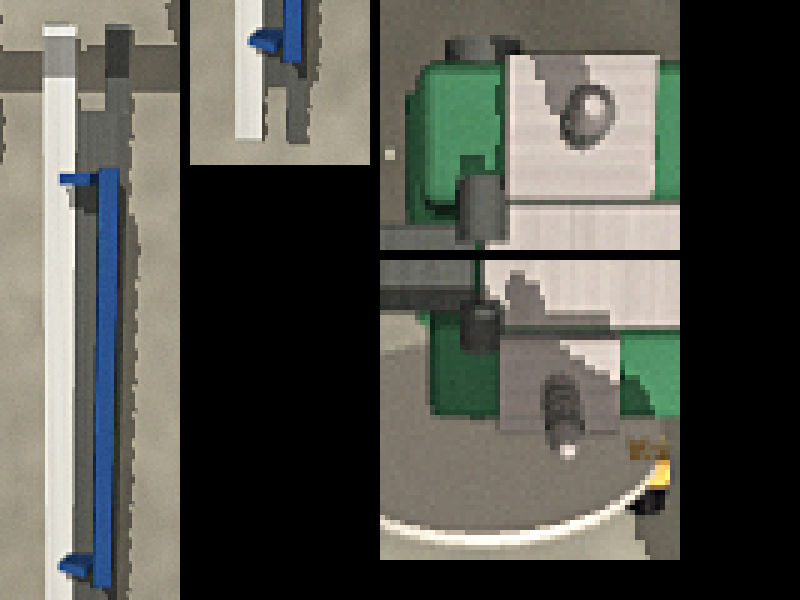

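The zoom shows the bar's outer bright corners at (314.7, 48.3) and (315.0, 261.7), the rib ends at (336.4, 96) and (333.9, 235.7), and the pad corners and stud tips (353, 56) and (347.6, 273). I'll cast rays through these.

Run:
```python
from h import *
import pickle
(ia,ca),(ib,cb)=pickle.load(open("s.pkl","rb"))
np.set_printoptions(precision=4,suppress=True)
br=onz([[314.7,48.3],[315,261.7]],cb,.003); rib=onz([[336.4,96],[333.9,235.7]],cb,.031)
for n,p in(("bright",br),("rib",rib)):
    d=p[1]-p[0]; print(n,p.mean(0),np.linalg.norm(d),np.degrees(np.arctan2(d[1],d[0])))
pl=onz([[335,46],[366,46],[365.5,74.9],[335.6,75.1]],ca,.081); pr=onz([[334,250.6],[358,250.4],[358,269.4],[334,269.4]],ca,.081)
t=onz([[353,56],[347.6,273]],ca,.113)
print(pl,pr)
for n,(l,q) in(("pads",(pl.mean(0),pr.mean(0))),("tips",t)):
    d=l-q; print(n,l,q,(l+q)/2,np.linalg.norm(d),np.degrees(np.arctan2(d[1],d[0])))
c=[c for c in biggest(mask(ia,"red")) if cv2.boundingRect(c)[0]<260][0]; print(cv2.boundingRect(c),rect(onz(c,ca,.072)))
c=biggest(mask(ib,"blue"))[0]; print(cv2.boundingRect(c),rect(onz(c,cb,.031)))
```

```text
bright [0.512  0.3035 0.003 ] 0.29087172032941966 89.35951947930714
rib [0.4856 0.3028 0.031 ] 0.1794532067049011 89.49488334207803
[[0.6109 0.1822 0.081 ]
 [0.6455 0.1822 0.081 ]
 [0.6462 0.1522 0.081 ]
 [0.6119 0.152  0.081 ]] [[ 0.6122 -0.073   0.081 ]
 [ 0.6454 -0.0727  0.081 ]
 [ 0.6465 -0.1028  0.081 ]
 [ 0.6125 -0.1028  0.081 ]]
pads [0.6286 0.1671 0.081 ] [ 0.6291 -0.0878  0.081 ] [0.6289 0.0396 0.081 ] 0.25496886516481376 90.11013751400768
tips [0.6286 0.1678 0.113 ] [ 0.6291 -0.0883  0.113 ] [0.6288 0.0397 0.113 ] 0.2560797510476019 90.11883453027534
(218, 124, 23, 89) (array([476.5,  38.7]), array([ 18.5, 116.2]), np.float32(90.01))
(320, 96, 20, 140) (array([493.3, 302.2]), array([178.4,  22.6]), np.float32(89.59))
```

Run:
```python
from h import *
ps=np.radians(179.43); g=np.array([.4856,.3031,.009])
r.gripper_to(.5)
r.reach(g+[0,0,.06],down(ps)); print(r.current_joints()[5])
r.move_l(g,vel=.08); r.gripper_to(0,45); r.sleep(.2)
print("w",r.current_gripper_width(),r.current_finger_force(),r.current_force(),r.current_tool_pos())
r.move_l(g+[0,0,.04],vel=.08); r.move_l(g+[0,0,.22],vel=.25); r.sleep(.2)
print(r.current_gripper_width(),r.current_force(),r.current_wrist_torque(),r.current_t())
q=np.array(r.inverse_kinematics([.6378,.0397,.23],down(.002))); print(q)
r.goto_joints(q); r.sleep(.1); print(r.current_joints(),r.current_tool_pos(),r.current_t())
r.move_l([.6378,.0397,.15],vel=.15); r.sleep(.3)
im,cam=shot("wrist"); cv2.imwrite("pics/d.png",im); print(r.current_gripper_width(),r.current_tool_pos(),r.current_t())
import pickle; pickle.dump((im,cam),open("d.pkl","wb"))
```

```text
-2.78097164355105
w 0.0891011212999002 44.999587163329124 [-2.23298397 -0.62723885  3.90075951] [0.48561045 0.3031331  0.00915484]
0.08122048529428204 [-0.1670147  -0.53346884 -6.15683808] [0.13476508 0.11762411 0.03593384] 10.4
[-1.23235939e-01  3.27887063e-01  1.44448959e+00 -4.44089210e-16
  1.36921600e+00 -1.25235939e-01]
[-1.22630893e-01  3.27796747e-01  1.44461608e+00  8.97809916e-05
  1.36922872e+00 -1.25553465e-01] [0.6377202  0.04012036 0.22999513] 12.7667
0.08194008647147948 [0.63820661 0.03967258 0.15083587] 13.8
```

View pics/d.png

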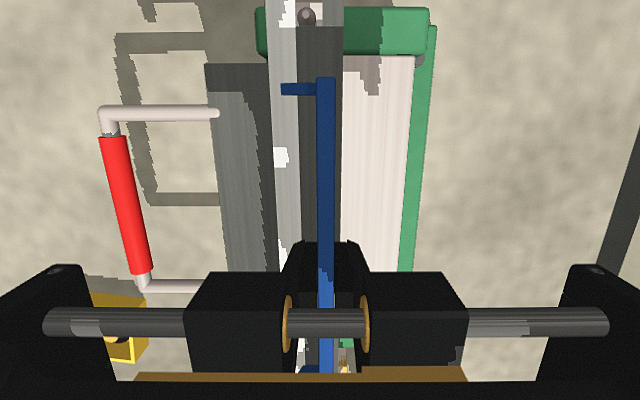

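The wrist view shows the bright edge facing the leaf, with the left stud (307, 16) centred in the slot. I'll check it in numbers before lowering.

Run:
```python
from h import *
import pickle
im,cam=pickle.load(open("d.pkl","rb"))
c=cv2.resize(im[0:100,260:350],None,fx=6,fy=6,interpolation=cv2.INTER_NEAREST); cv2.imwrite("pics/e.png",c)
```

```text
(no output)
```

View pics/e.png

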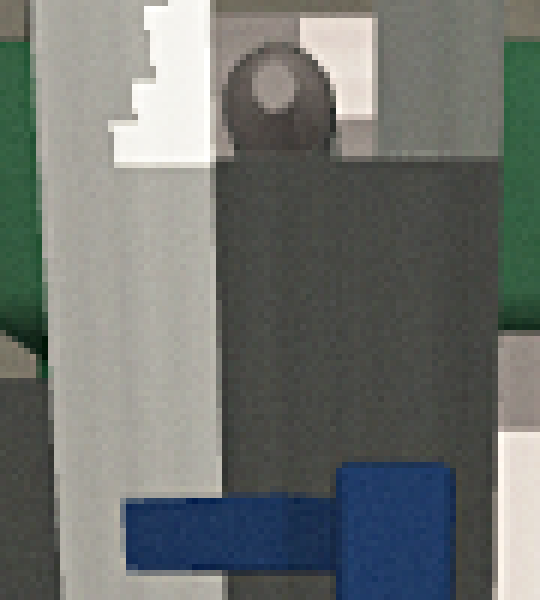

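Run:
```python
from h import *
import pickle
im,cam=pickle.load(open("d.pkl","rb"))
np.set_printoptions(precision=4,suppress=True)
f=lambda p,z: onz(np.array(p)/6+[260,0],cam,z)
tz=.1508
print("slot edges",f([[214,80],[378,80],[214,150],[378,150]],tz-.003))
print("slot bottom",f([[215,160],[500,158]],tz-.003))
print("foot left",f([[31,0],[58,480]],tz-.003),"right",f([[503,30],[495,480]],tz-.003))
print("rib end",f([[337,465],[454,465]],tz+.022))
print("stud",f([[278,84]],.113), r.current_tool_rot())
```

```text
slot edges [[0.6255 0.1599 0.1478]
 [0.6376 0.1599 0.1478]
 [0.6254 0.1553 0.1478]
 [0.6376 0.1553 0.1478]]
slot bottom [[0.6255 0.1546 0.1478]
 [0.6468 0.1547 0.1478]]
foot left [[0.6123 0.165  0.1478]
 [0.6125 0.1322 0.1478]] right [[0.6468 0.1631 0.1478]
 [0.6468 0.1323 0.1478]]
rib end [[0.6351 0.1316 0.1728]
 [0.6427 0.1316 0.1728]]
stud [[0.6283 0.1681 0.113 ]] [2.2184 2.223  0.0013]
```

Run:
```python
from h import *
x,y=.6364,.0382
f=lambda: np.round(r.current_force(),1)
r.move_l([x,y,.128],vel=.08); r.sleep(.2); f0=f(); print(f0,r.current_tool_pos())
for z in(.115,.105,.097,.093):
    r.move_l([x,y,z],vel=.04); r.sleep(.1); print(z,f(),r.current_tool_pos())
    if np.abs(f()-f0).max()>12: break
else:
    while z>.087:
        z-=.0007; r.move_l([x,y,z],vel=.02); r.sleep(.08)
        if f()[2]-f0[2]>4.5: break
    print(z,f(),r.current_tool_pos())
print(r.current_t()); im,cam=shot("wrist"); cv2.imwrite("pics/g.png",cv2.resize(im[:240,100:460],None,fx=2,fy=2))
```

```text
[-0.5 -0.2 -5.9] [0.63679238 0.03818924 0.12842893]
0.115 [-0.7  0.2 -5.3] [0.63650881 0.03818154 0.1150503 ]
0.105 [ 0.4  0.7 -6.3] [0.63645084 0.03820664 0.10498551]
0.097 [ 0.1  0.3 -6.1] [0.636391   0.03820721 0.09691381]
0.093 [ 0.2  0.5 -5.9] [0.6363282  0.03822721 0.09290661]
0.08949999999999997 [-4.   0.5  2.7] [0.63647288 0.03820387 0.09016828]
17.9667
```

View pics/g.png

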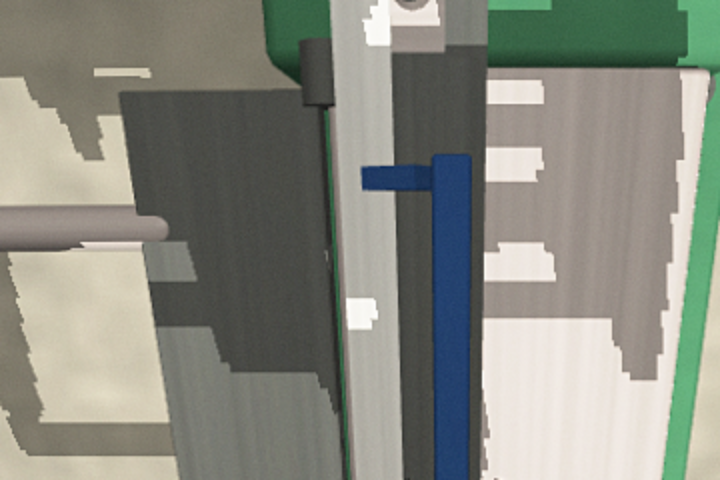

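The stud is inside the left slot, and contact came at TCP z = 0.0902, which is the expected seated height. I'll release the bar and check both ends from above.

Run:
```python
from h import *
r.gripper_to(.4); r.sleep(.2); print(r.current_force())
p=np.array(r.current_tool_pos()); r.move_l(p+[0,0,.06],vel=.12)
r.reach([0.60,0.04,0.30],down(0)); r.sleep(.2)
im,cam=shot("wrist"); print(r.current_t())
L=cv2.resize(im[25:95,300:390],None,fx=6,fy=6,interpolation=0);R=cv2.resize(im[230:300,300:390],None,fx=4,fy=4,interpolation=0)
out=np.zeros((420,800,3),np.uint8); out[:,:540]=L; out[:,540:]=cv2.resize(im[230:300,300:343+0],(260,420),interpolation=0) if 0 else cv2.resize(im[235:305,315:370],(260,420),interpolation=0)
cv2.imwrite("pics/i.png",out)
```

```text
[-0.35360248 -0.62153698  0.38933168]
20.3583
```

View pics/i.png

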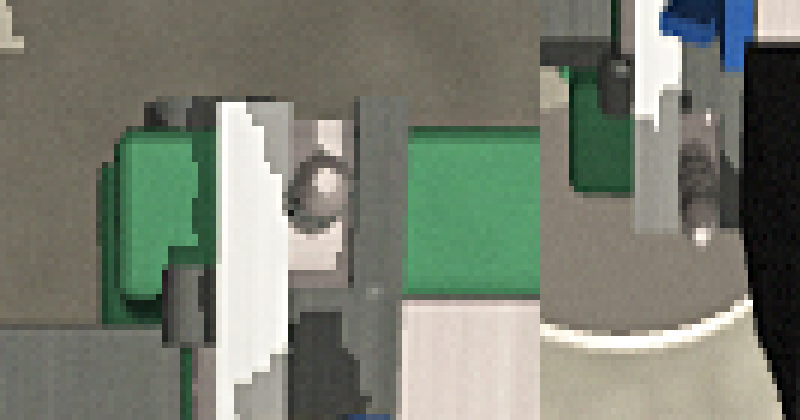

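Both studs stand through the slots and the pads are covered, so the bar is seated with its bright edge towards the leaf. Next is the leaf. I'll tilt the tool along with it (−25° to +35°) so the handle doesn't roll in the pads, and check the IK first.

```bash
cat > leaf.py <<'E'
from h import *
HX,HZ,GY=.6068,.075,.050
def pose(th,tilt,back=0):
    th,t=np.radians([th,tilt]); R=Ro.from_rotvec([0,t,0])*Ro.from_rotvec(down(0)); z=R.as_matrix()[:,2]
    H=np.array([HX-.130*np.cos(th)-.005*np.sin(th),GY,HZ+.130*np.sin(th)-.005*np.cos(th)])
    return H+z*(r.grasp_offset-back),R.as_rotvec()
E
python3 - <<'E'
from leaf import *
for th in(0,30,60): print(th,[np.round(r.inverse_kinematics(*pose(th,-25+th,b)),2) for b in(0,.09)])
r.gripper_to(.65); r.reach(*pose(0,-25,.09)); 
r.move_l(pose(0,-25)[0],vel=.08); r.sleep(.1); print(r.current_force(),r.current_t())
r.gripper_to(0,25); r.sleep(.2); print(r.current_gripper_width()*88,r.current_finger_force(),r.current_force(),r.current_tool_pos()-pose(0,-25)[0])
im=r.get_image("side"); cv2.imwrite("pics/k.png",cv2.resize(im[100:300,220:420],None,fx=3,fy=3))
E
```

```text
0 [array([-0.2 ,  0.05,  2.28,  0.22,  0.39, -0.38]), array([-0.22, -0.27,  2.33,  0.15,  0.66, -0.32])]
30 [array([-0.13,  0.21,  1.85, -0.01,  1.17, -0.13]), array([-0.13,  0.11,  1.76, -0.01,  1.36, -0.13])]
60 [array([-0.1 ,  0.58,  1.33, -0.06,  1.84, -0.09]), array([-0.09,  0.63,  1.11, -0.06,  2.01, -0.1 ])]
[ 0.45128991  0.43298968 -0.27189575] 23.1667
16.269106418797918 24.1737013310194 [-5.40979137 -1.43336803  3.97629556] [-0.00096748  0.00012468 -0.00053251]
```

View pics/k.png

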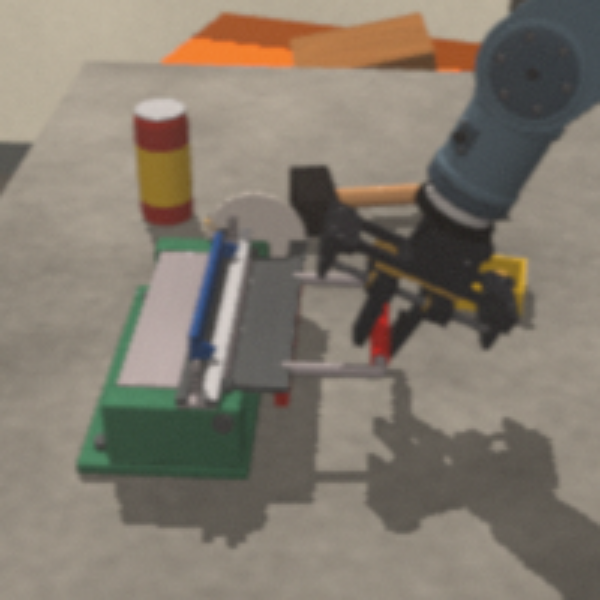

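```bash
sed -i 's/HX,HZ,GY=.6068/HX,HZ,GY=.6058/' leaf.py
python3 - <<'E'
from leaf import *
for th in range(5,61,5):
    p,o=pose(th,-25+th); r.move_l(p,o,vel=.07)
    f=np.array(r.current_force())
    if th%15==0: print(th,np.round(f,1),np.round((r.current_tool_pos()-p)*1000,2),round(r.current_gripper_width()*88,2),round(r.current_t(),2))
    if np.linalg.norm(f)>40: print("stop",th,f); break
r.sleep(.4); print(np.round(r.current_force(),1),np.round((r.current_tool_pos()-p)*1000,2),r.current_finger_force())
im,cam=shot("wrist"); cv2.imwrite("pics/m.png",im); s,_=shot("side"); t,_=shot("top")
import pickle; pickle.dump((im,cam,s,t),open("m.pkl","wb")); print(r.current_t())
out=np.zeros((600,800,3),np.uint8); out[:400,:640]=im; out[400:,:360]=cv2.resize(s[120:220,240:420],None,fx=2,fy=2); out[400:,370:610]=cv2.resize(t[140:240,260:380],None,fx=2,fy=2)
cv2.imwrite("pics/n.png",out)
E
```

```text
15 [ 1.2 -0.  -3.4] [-0.13  0.1  -0.55] 16.34 25.03
30 [-0.3  0.5 -2. ] [-0.41  0.13 -0.79] 16.23 25.96
45 [-1.8  0.7  1. ] [-0.52  0.16 -0.64] 16.43 26.88
60 [-2.7  3.3  2.9] [-0.38  0.23 -0.35] 16.74 27.81
[-2.1  3.1 -1.5] [-0.13  0.19 -0.14] 24.841714203357697
28.3583
```

View pics/n.png

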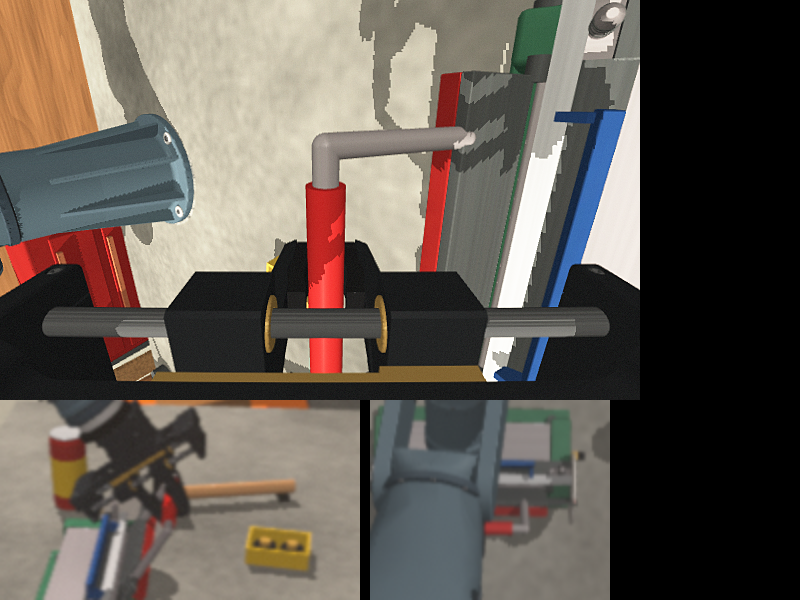

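The leaf is up, the handle is centred between the pads, the bar is still seated, and the forces are small. I'll check the angle independently by casting rays through the plate corner (462, 71) and the handle end (326, 184) onto planes of known y.

Run:
```python
from leaf import *
import pickle
im,(K,D,Rc,pc),s,t=pickle.load(open("m.pkl","rb"))
def ony(px,y):
    u=cv2.undistortPoints(np.array([[px]],float),K,D).ravel(); d=Rc@[*u,1]; return pc+d*(y-pc[1])/d[1]
for n,px,y,off in(("corner",(462,71),.0392+.108,0),("tip",(443,73),.0392+.108,None),("handle",(326,184),.0392+.058,np.degrees(np.arctan2(5,130)))):
    for dy in(-.003,0,.003):
        P=ony(px,y+dy); v=P-[HX,0,HZ]; a=np.degrees(np.arctan2(v[2],-v[0])); print(n,np.round(P,4),"rad",round(float(np.hypot(v[0],v[2])),4),"ang",round(a+(off or 0),2))
p=np.array(r.current_tool_pos()); z=Ro.from_rotvec(r.current_tool_rot()).as_matrix()[:,2]; h=p-z*r.grasp_offset-[HX,0,HZ]
print("TCP angle",np.degrees(np.arctan2(h[2],-h[0]))+2.2,np.hypot(h[0],h[2]))
```

```text
corner [0.5835 0.1442 0.1631] rad 0.0908 ang 75.81
corner [0.5761 0.1472 0.1276] rad 0.0604 ang 60.6
corner [0.5688 0.1502 0.0922] rad 0.0408 ang 24.91
tip [0.5754 0.1442 0.1582] rad 0.0886 ang 69.96
tip [0.5658 0.1472 0.1214] rad 0.0613 ang 49.24
tip [0.5561 0.1502 0.0846] rad 0.0506 ang 10.96
handle [0.5288 0.0942 0.1729] rad 0.1246 ang 54.01
handle [0.5349 0.0972 0.1818] rad 0.1282 ang 58.64
handle [0.5411 0.1002 0.1907] rad 0.1325 ang 63.0
TCP angle 59.969013309464906 0.1300601409402912
```

Run:
```python
from plant import r
print(r.current_gripper_width()*88,r.current_force(),r.finish_job(),r.current_t())
```

```text
the job is handed in; nothing more can be done
the job is handed in; nothing more can be done
```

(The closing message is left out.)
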